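# Clamp a block with the packing piece that fits

### The arm

A 7-joint arm with a two-finger parallel gripper is mounted at the origin on the work surface; the furniture and walls round the work are solid. World frame = base frame: x ahead of the robot, y to its left, z up, the work surface at z = 0. Lengths are in mm, angles in rad, forces in N, time in s.
With the tool pointing down it reaches from about 400 to 875 mm from the base axis. Payload 4.4 kg.
Tool frame: the origin (TCP) lies midway between the tips of the shut fingers; the grasp point (between the pads) lies 19 mm behind it; z points along the fingers, y is the line along which they close (so a half turn about z gives the same grasp; the last joint's range is limited). The gripper opens to 85 mm and grips with 20 to 120 N. Pads are 22 mm wide; open, the fingers measure 114 mm over their backs; the gripper's body (76 mm by 85 mm) begins 54 mm behind the grasp point. The pads swing forward as they close: fully open they stand 13 mm farther back than shut.
Start: joints at [-1.297, 0.628, 0.038, 1.517, -0.027, 0.996, -0.02], TCP at [216.621, 612.857, 231.313] pointing down, gripper open.
Joint ranges: [-3.06, 3.06], [-0.37, 2.12], [-1.25, 1.32], [0.18, 2.47], [-1.1, 4.24], [0.23, 1.98], [-2.94, 2.94]. Speed limits (rad/s): [2.57, 2.57, 3.14, 3.14, 3.14, 3.14, 3.14].

### API

Orientations are given as [roll, pitch, yaw] about the fixed x, y, z axes, in that order (R = Rz(yaw) Ry(pitch) Rx(roll)).
In Python, from cell import ctrl gives the robot as it stands.
- The arm moves only by the shell command python3 -m crank 'ROWS' [OPENING]. ROWS is JSON, a list that holds one entry, the list of rows, each a list of 4 numbers: the shift along the tool's x, y, z normalised to -1 to 1, where 1 is 2.5 cm, then the turn about the tool's z normalised to -1 to 1, where 1 is 0.08 rad. In form: [[[dx, dy, dz, turn], ...]]. A call has 1 to 12 rows; each row shifts and turns the commanded pose from where the row before left it, along the tool's axes as they then stand; what a row does not reach is not made up. A row lasts 1/12 s, in which the tool goes at most 41.7 mm and 7.16 degrees, less where a joint would pass 70% of its speed; a pose out of reach is approached as far as the arm can. A call with a number of a shift or a turn outside -1 to 1 is refused whole. A call with a gripper value outside its range is refused whole. OPENING is the closure, from -1 (fully open) to 1 (shut), set as the call begins (- or left out, the last holds). The fingers move at their own pace and stop on an object; the grip force is fixed at half the most. Time passes only in rows, so rows that do not move let the fingers close. It gives the time, the measured TCP pose, the force, the opening and the grip force at its end, in the units of the state.
- ctrl.read_state(): the state, without advancing time (a new reading comes with each control period).
- ctrl.get_image(name): name is "scene" or "top" or "wrist"; returns a dict with "img" (420x560x3 uint8, red, green, blue), "intrinsics" (3x3 intrinsics, pixels), "extrinsics" (4x4, takes a point from camera to world coordinates). Camera axes: x right, y up, looking along -z (the intrinsics and any distortion apply to the point x, -y, -z); pixel columns grow to the right and rows downward; lengths in mm; the calibration is good to about 2 mm. The wrist camera is an equidistant fisheye: a pixel r from the principal point sees the ray r / f radians off the axis. A picture is of the moment at which its call begins. There is no depth.
- ctrl.finish_job(): hands the job in; it is judged then, once.
Trained networks look in the newest picture that a camera, given by its name, has taken for a name from the list of things; names that differ only in an ending like _2 or _b are one class to them, and where a whole thing is asked for, a point or a joint stands for the part that bears it (a point fixed in the world has none). Each returns a list of dicts, best first, with "confidence" (0 to 1); they miss things now and then, are a little off and sometimes report something else, mostly with a low value. They report only what shows in the picture. A call takes as long as a camera call.
- ctrl.find_in(camera, target): "position" ([row, column] in pixels, amid what is visible of it).
- ctrl.trace(camera, target): "mask" (420x560 bool, what is visible of it) and "position" ([row, column] in pixels, amid what is visible of it).
- ctrl.place_of(camera, target): "position" ([row, column] in pixels: a listed point, or the origin of a listed thing).
The state is a dict: "clock": time; "qpos": joint angles; "qd": joint speeds; "tau": joint torques, N m; "eef_pos": TCP position; "tool_rot": TCP orientation; "force": force on the tool from outside, world axes, zero at the start; "torque": the same for the moment, N m; "width": finger opening in mm; "gripper_force": force on a finger pad.
Only numpy, scipy, OpenCV 4.12 (cv2) and the standard library are available. Lean on these libraries where they do the work, as an engineer would, in place of code of your own. Each camera call takes 0.05 s, during which the arm holds its last target. There are 200 camera calls.

### The job

Clamp the oak block that lies against the fence of the clamping board, ready for chiselling. The cam jaw moves only 16 mm, so swing its lever fully open, stand the one packing piece that nearly fills the gap squarely on the board between block and jaw, about mid-way along the jaw, and let go of it; then swing the lever back until everything is firmly gripped, and let go. Leave the masking tape and the black tape where they are.

Things in the scene. Friction and masses are not known exactly. Their poses are not given: they have to be found in the camera images.
- clamp_board: plywood board fixed to the bench, 190 (x) by 300 (y) by 18 mm; origin at the centre of its underside. Cam, lever and jaw are at its -y end, the fence towards +y; the jaw presses along +y. With the lever fully open the jaw's front lies at y = -49 mm; jaw: x -50 to 50; its guides reach z = 48 mm, screws 49. 'Board z' below is height in this frame.
- lever (a joint): angle of the cam lever: 0 = fully open (lever points to the board's -y, jaw back), growing clockwise from above to 1.92 (stop). The jaw advances 8.5 mm a radian, 16 mm in all. Friction holds it where left; it takes about 4 N at the knob, more under load. The jaw's face is sprung (10 N a mm): 2 to 5 mm of travel after touching is a firm grip.
- lever_knob (a point): point on the axis of the lever's upright round wooden knob, 26 mm thick, from board z = 50 to 98 mm; this point is at board z = 80, a good height to hold it. The knob is 100 mm from the pivot, a vertical axis at x = 0, y = -100 mm of the board. The steel lever and the pivot bolt reach board z = 57 mm.
- jaw: wooden jaw that the cam drives, 100 mm long (board's x), top at z = 47 mm; origin at its back, in the middle of its underside; its front, rubber-faced, lies 28 mm in front of the origin (+y).
- fence: wooden fence, 186 by 25 by 42 mm, bolted across the board, set anew for each job; its two black knobs at x = -78 and 78 mm stand 66 mm over the board's top. Origin at the bottom of its face towards the block, in the middle, on the board's top; +y points away from the block; axes along the board's.
- oak_block: the work: loose oak block 62 (its x) by 110 (its y) by 35 mm high, origin at the centre of its underside; it lies on the board with its long side along the fence (its x is the board's y), touching it within 1 mm. Its top is at board z = 53 mm.
- packing_thin: packing piece, an upright piece of pale wood 110 (its x) by 18 (its y) by 80 mm high, standing on the bench; origin at the centre of its underside; the foot is bevelled by 2 mm
- packing_middle: the same, 110 by 28 by 80 mm high
- packing_thick: the same, 110 by 38 by 80 mm high
- tape_roll: roll of masking tape lying on the bench, 96 by 102 by 24 mm, origin at the centre of its underside; to be left alone
- tape_black: roll of black tape lying on the bench, 68 by 74 by 18 mm, origin at the centre of its underside; to be left alone

How it is judged (in metres and radians):
On the way, in this order (a step that is already met when the one before it is completed fails the run):
1. the lever is swung fully open (within 0.2 rad of its stop) (value of joint lever below 0.2 rad), for 0.2 s.
2. with the lever still open, one packing piece stands upright on the board between block and jaw, released (value of joint lever below 0.4 rad and ((z of packing_thin in the frame of clamp_board below 0.022 m and angle between packing_thin's own z axis and vertical below 0.08 rad and x of packing_thin in the frame of clamp_board between -0.025 and 0.025 m and y of packing_thin in the frame of clamp_board above -0.05 m and x of packing_thin in the frame of oak_block between -0.064 and 0.064 m and y of packing_thin in the frame of oak_block between -0.04 and 0.04 m and angle between the y axis of packing_thin and the y axis of clamp_board, either way round below 0.15 rad and contact force between packing_thin and the fingers below 0.1 N) or (z of packing_middle in the frame of clamp_board below 0.022 m and angle between packing_middle's own z axis and vertical below 0.08 rad and x of packing_middle in the frame of clamp_board between -0.025 and 0.025 m and y of packing_middle in the frame of clamp_board above -0.05 m and x of packing_middle in the frame of oak_block between -0.064 and 0.064 m and y of packing_middle in the frame of oak_block between -0.04 and 0.04 m and angle between the y axis of packing_middle and the y axis of clamp_board, either way round below 0.15 rad and contact force between packing_middle and the fingers below 0.1 N) or (z of packing_thick in the frame of clamp_board below 0.022 m and angle between packing_thick's own z axis and vertical below 0.08 rad and x of packing_thick in the frame of clamp_board between -0.025 and 0.025 m and y of packing_thick in the frame of clamp_board above -0.05 m and x of packing_thick in the frame of oak_block between -0.064 and 0.064 m and y of packing_thick in the frame of oak_block between -0.04 and 0.04 m and angle between the y axis of packing_thick and the y axis of clamp_board, either way round below 0.15 rad and contact force between packing_thick and the fingers below 0.1 N))), for 0.2 s.
At the end, for the whole second after the job is handed in: One packing piece stands upright on the board (0.08 rad) between jaw and block, within 25 mm of mid-jaw and 0.15 rad of square; jaw on piece, piece on block and block on fence each press with over 8 N; the block lies flat (0.05 rad) and square to the fence (0.06 rad); nothing moves (((z of packing_thin in the frame of clamp_board below 0.022 m and angle between packing_thin's own z axis and vertical below 0.08 rad and x of packing_thin in the frame of clamp_board between -0.025 and 0.025 m and y of packing_thin in the frame of clamp_board above -0.05 m and x of packing_thin in the frame of oak_block between -0.064 and 0.064 m and y of packing_thin in the frame of oak_block between -0.04 and 0.04 m and angle between the y axis of packing_thin and the y axis of clamp_board, either way round below 0.15 rad and contact force between packing_thin and jaw above 8 N and contact force between packing_thin and oak_block above 8 N and linear speed of packing_thin below 0.01 m/s) or (z of packing_middle in the frame of clamp_board below 0.022 m and angle between packing_middle's own z axis and vertical below 0.08 rad and x of packing_middle in the frame of clamp_board between -0.025 and 0.025 m and y of packing_middle in the frame of clamp_board above -0.05 m and x of packing_middle in the frame of oak_block between -0.064 and 0.064 m and y of packing_middle in the frame of oak_block between -0.04 and 0.04 m and angle between the y axis of packing_middle and the y axis of clamp_board, either way round below 0.15 rad and contact force between packing_middle and jaw above 8 N and contact force between packing_middle and oak_block above 8 N and linear speed of packing_middle below 0.01 m/s) or (z of packing_thick in the frame of clamp_board below 0.022 m and angle between packing_thick's own z axis and vertical below 0.08 rad and x of packing_thick in the frame of clamp_board between -0.025 and 0.025 m and y of packing_thick in the frame of clamp_board above -0.05 m and x of packing_thick in the frame of oak_block between -0.064 and 0.064 m and y of packing_thick in the frame of oak_block between -0.04 and 0.04 m and angle between the y axis of packing_thick and the y axis of clamp_board, either way round below 0.15 rad and contact force between packing_thick and jaw above 8 N and contact force between packing_thick and oak_block above 8 N and linear speed of packing_thick below 0.01 m/s)) and contact force between oak_block and fence above 8 N and z of oak_block in the frame of clamp_board below 0.022 m and angle between oak_block's own z axis and vertical below 0.05 rad and angle between the x axis of oak_block and the y axis of fence, either way round below 0.06 rad and linear speed of oak_block below 0.01 m/s); the robot touches nothing.
It fails at once if the masking tape is shoved more than 30 mm (distance of tape_roll from where it was at the start of the episode above 0.03 m).
It fails at once if the black tape is shoved more than 30 mm (distance of tape_black from where it was at the start of the episode above 0.03 m).
It fails at once if the oak block is tipped or lifted off the board (angle between oak_block's own z axis and vertical above 0.35 rad or height (world z) of oak_block above 0.05 m).
It also fails if it takes over 69 s, if anything falls off the work surface, if the arm or the gripper's body presses on something with over 40 N, if the wrist force passes 120 N, or if a joint passes its speed limit or range.

## Working session

There is one attempt and no reset: what is moved stays moved. The work goes in short steps, Python scripts to look and compute and a shell command to move; the robot and the scene stay as the last step left them, time stands still between calls to the robot, and variables do not carry over. Pictures are saved under pics/ and viewed, at most 12 in all, crops included, and the job is handed in when it is done.

```bash
ls; mkdir -p pics; python3 - <<'E'
from cell import ctrl
import cv2
s=ctrl.read_state();print({k:s[k] for k in('clock','eef_pos','tool_rot','width')})
ims=[]
for c in("scene","top"):
    d=ctrl.get_image(c);ims.append(d["img"]);print(c,d["intrinsics"],d["extrinsics"])
    cv2.imwrite(f"pics/{c}0.png",d["img"][:,:,::-1])
    for n in["clamp_board","lever_knob","jaw","fence","oak_block","packing_thin","packing_middle","packing_thick","tape_roll","tape_black"]:
        print(n,[([round(float(v)) for v in r["position"]],round(r["confidence"],2)) for r in ctrl.place_of(c,n)][:3])
E
```

```text
pics
{'clock': 0.0, 'eef_pos': array([216.39762033, 612.25271887, 230.3748071 ]), 'tool_rot': array([-3.13966305e+00, -1.02634614e-06,  2.80175589e+00]), 'width': 85.27530268637852}
scene [[432.61191871   0.         286.96661182]
 [  0.         432.61191871 208.92468225]
 [  0.           0.           1.        ]] [[ 7.52767718e-01  3.85627826e-01 -5.33509084e-01 -9.77068661e+01]
 [-6.58151639e-01  4.24497556e-01 -6.21802417e-01 -7.93752591e+02]
 [-1.33110120e-02  8.19202664e-01  5.73349642e-01  8.06716193e+02]
 [ 0.00000000e+00  0.00000000e+00  0.00000000e+00  1.00000000e+00]]
clamp_board [([244, 296], 0.79)]
lever_knob [([249, 293], 0.96)]
jaw [([246, 310], 0.61)]
fence [([233, 284], 0.63)]
oak_block [([235, 290], 0.63)]
packing_thin [([214, 229], 0.77)]
packing_middle [([203, 207], 0.63)]
packing_thick [([193, 196], 0.66)]
tape_roll [([184, 246], 0.81)]
tape_black [([312, 357], 0.73)]
top [[446.98572014   0.         273.54524499]
 [  0.         446.98572014 206.49847082]
 [  0.           0.           1.        ]] [[ 3.37644164e-01  7.39406240e-01 -5.82473031e-01 -2.68197293e+02]
 [-9.41272600e-01  2.64232533e-01 -2.10207186e-01 -3.15750906e+02]
 [-1.52018054e-03  6.19241133e-01  7.85199406e-01  1.21040763e+03]
 [ 0.00000000e+00  0.00000000e+00  0.00000000e+00  1.00000000e+00]]
clamp_board [([228, 283], 0.89), ([218, 205], 0.16)]
lever_knob [([243, 300], 0.98)]
jaw [([230, 303], 0.75)]
fence [([218, 274], 0.93)]
oak_block [([222, 278], 0.56)]
packing_thin [([220, 205], 0.7), ([182, 200], 0.44)]
packing_middle [([216, 175], 0.91)]
packing_thick [([212, 158], 0.88)]
tape_roll [([181, 198], 0.74)]
tape_black [([270, 370], 0.62)]
```

```bash
python3 - <<'E'
import cv2
for c,(r0,r1,c0,c1) in {"scene":(130,350,150,430),"top":(140,320,120,420)}.items():
    a=cv2.imread(f"pics/{c}0.png")[r0:r1,c0:c1]; k=min(800/a.shape[1],600/a.shape[0])
    cv2.imwrite(f"pics/{c}0c.png",cv2.resize(a,None,fx=k,fy=k,interpolation=cv2.INTER_CUBIC)); print(k)
E
```

```text
2.727272727272727
2.6666666666666665
```

View pics/top0c.png

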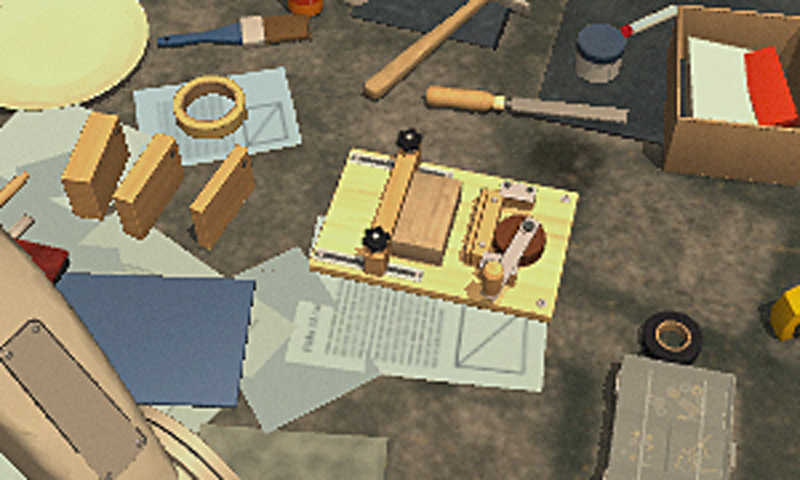

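View pics/scene0c.png

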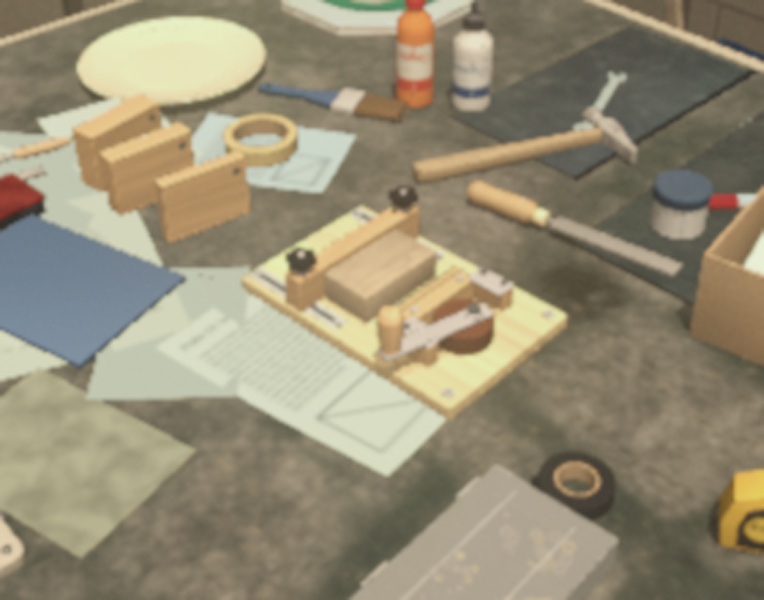

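```bash
cat > h.py <<'E'
import numpy as np,cv2
from scipy.optimize import minimize,least_squares
from cell import ctrl
def cam(c):
    d=ctrl.get_image(c);return d["img"],np.array(d["intrinsics"]),np.array(d["extrinsics"])
def proj(K,E,P,fish=False):
    q=(np.atleast_2d(P)-E[:3,3])@E[:3,:3];q=q*[1,-1,-1]
    if fish:
        r=np.hypot(q[:,0],q[:,1]);t=np.arctan2(r,q[:,2]);q=np.c_[q[:,:2]/np.maximum(r,1e-9)[:,None]*t[:,None],np.ones(len(q))]
    q=q/q[:,2:];return (q@K.T)[:,:2]          # col,row
def tri(obs):   # obs: list of (K,E,[row,col]) pinhole
    f=lambda X:np.concatenate([proj(K,E,X)[0]-np.array(p)[::-1] for K,E,p in obs])
    r=least_squares(f,[500,200,50]);return r.x,np.abs(r.fun).max()
def R2(a):return np.array([[np.cos(a),-np.sin(a)],[np.sin(a),np.cos(a)]])
def box(p,l,w,h,z0):
    x=np.array([[sx*l/2,sy*w/2] for sx in(1,-1) for sy in(1,-1)])@R2(p[2]).T+p[:2]
    return np.vstack([np.c_[x,np.full(4,z0)],np.c_[x,np.full(4,z0+h)]])
def fitbox(views,p0,l,w,h,z0):
    "views: (K,E,mask,ignore)"
    S=4
    def cost(p):
        p=[p[0],p[1],p[2]/100];t=0
        for K,E,m,ig in views:
            uv=cv2.convexHull(proj(K,E,box(p,l,w,h,z0)).astype(np.float32))
            H=np.zeros((m.shape[0]*S,m.shape[1]*S),np.uint8);cv2.fillConvexPoly(H,np.round((uv+.5)*S*16-8).astype(np.int32),1,shift=4)
            H=cv2.resize(H.astype(np.float32),m.shape[::-1],interpolation=cv2.INTER_AREA)
            t+=(np.abs(H-m)*(~ig)).sum()
        return t
    best=None
    for da in(-20,0,20):
        s=np.array([p0[0],p0[1],p0[2]*100+da]);sim=np.vstack([s,s+[15,0,0],s+[0,15,0],s+[0,0,15]])
        r=minimize(cost,s,method="Nelder-Mead",options=dict(initial_simplex=sim,xatol=.05,fatol=.3))
        if best is None or r.fun<best.fun:best=r
    return best.x[0],best.x[1],best.x[2]/100,best.fun
E
python3 - <<'E'
from h import *
import pickle
N=["clamp_board","lever","jaw","fence","oak_block","packing_thin","packing_middle","packing_thick","tape_roll","tape_black"]
D={}
for c in("scene","top"):
    im,K,E=cam(c);M={};P={}
    for n in N:
        r=ctrl.trace(c,n); M[n]=r[0]["mask"] if r else np.zeros((420,560),bool)
        q=ctrl.place_of(c,n if n!="lever" else "lever_knob");P[n]=q[0]["position"] if q else None
        print(c,n,M[n].sum(),[round(x["confidence"],2) for x in r])
    D[c]=(K,E,M,P)
pickle.dump(D,open("d.pkl","wb"))
X={}
for n in N:
    X[n],e=tri([(D[c][0],D[c][1],D[c][3][n]) for c in D]);print(n,X[n].round(),round(e,1))
b=X["fence"]-X["clamp_board"];yb=np.arctan2(-b[0],b[1]);print("yaw0",yb)
oth=["lever","jaw","fence","oak_block"]
V=[(K,E,M["clamp_board"],np.any([cv2.dilate(M[o].astype(np.uint8),np.ones((3,3)))>0 for o in oth],0)) for K,E,M,P in D.values()]
print("board",fitbox(V,[*X["clamp_board"][:2],yb],190,300,18,0))
V=[(K,E,M["oak_block"],np.any([cv2.dilate(M[o].astype(np.uint8),np.ones((3,3)))>0 for o in("lever","jaw","fence")],0)) for K,E,M,P in D.values()]
print("block",fitbox(V,[*X["oak_block"][:2],yb],110,62,35,18))
for n,w in(("thin",18),("middle",28),("thick",38)):
    n="packing_"+n;V=[(K,E,M[n],np.any([M[o] for o in N if o!=n],0)) for K,E,M,P in D.values()]
    print(n,fitbox(V,[*X[n][:2],yb],110,w,80,0))
E
```

```text
scene clamp_board 3383 [0.79]
scene lever 619 [0.76]
scene jaw 238 [0.55]
scene fence 648 [0.88]
scene oak_block 836 [0.62]
scene packing_thin 758 [0.59, 0.51]
scene packing_middle 692 [0.81]
scene packing_thick 476 [0.94, 0.65, 0.59]
scene tape_roll 381 [0.9, 0.16]
scene tape_black 490 [0.75]
top clamp_board 3411 [0.97]
top lever 413 [0.6, 0.46]
top jaw 193 [0.55]
top fence 464 [0.74, 0.46]
top oak_block 712 [0.93, 0.66, 0.65]
top packing_thin 486 [0.64, 0.57]
top packing_middle 631 [0.75]
top packing_thick 654 [0.59]
top tape_roll 415 [0.78]
top tape_black 334 [0.84]
clamp_board [568. -57. -12.] 1.6
lever [ 469. -152.   85.] 0.8
jaw [ 563. -123.   17.] 0.2
fence [540. -22.  32.] 1.9
oak_block [560. -41.  14.] 0.0
packing_thin [516. 222. -23.] 0.1
packing_middle [476. 286.  10.] 1.5
packing_thick [490. 379. -12.] 0.3
tape_roll [648. 302.  -8.] 0.7
tape_black [ 510. -356.  -13.] 0.0
yaw0 0.6581026539001662
board (np.float64(561.2374021569678), np.float64(-63.52285614861313), np.float64(0.08583044546832219), np.float64(284.5))
block (np.float64(553.9855546693711), np.float64(-40.46985611210576), np.float64(0.05044781725277722), np.float64(44.4375))
packing_thin (np.float64(496.5605418851678), np.float64(206.61082892321133), np.float64(-0.05734769609857983), np.float64(112.875))
packing_middle (np.float64(481.14852931113774), np.float64(298.69229965689635), np.float64(-0.012890664414014407), np.float64(93.0625))
packing_thick (np.float64(485.9036389575949), np.float64(377.24413687704555), np.float64(0.2413061932903454), np.float64(169.1875))
```

```bash
R='[-0.813,-0.472,-0.156,0]'; python3 -m crank '[[[-0.4,-0.236,-0.156,0],[-0.813,-0.472,-0.156,0],[-0.813,-0.472,-0.156,0],[-0.813,-0.472,-0.156,0],[-0.813,-0.472,-0.156,0],[-0.813,-0.472,-0.156,0],[-0.813,-0.472,-0.156,0],[-0.813,-0.472,-0.156,0],[-0.813,-0.472,-0.156,0],[-0.813,-0.472,-0.156,0],[-0.813,-0.472,-0.156,0],[-0.813,-0.472,-0.156,0]]]' -- 2>&1 | tail -3; python3 -m crank '[[[-0.813,-0.472,-0.156,0],[-0.813,-0.472,-0.156,0],[-0.813,-0.472,-0.156,0],[-0.813,-0.472,-0.156,0],[-0.813,-0.472,-0.156,0],[-0.4,-0.236,-0.156,0],[0,0,0,0],[0,0,0,0]]]'
cat > wr.py <<'E'
import sys;from h import *
n=sys.argv[1];im,K,E=cam("wrist");print(K.round(1).tolist(),E.round(2).tolist());cv2.imwrite(f"pics/{n}.png",im[:,:,::-1])
s=ctrl.read_state();print(s["clock"],s["eef_pos"],s["tool_rot"])
for t in sys.argv[2:]:
    r=ctrl.place_of("wrist",t);print(t,[(np.round(q["position"],1).tolist(),round(q["confidence"],2)) for q in r[:2]])
E
python3 wr.py w1 packing_thin packing_middle packing_thick
```

```text
invalid input: not JSON, or not a number
clock: 3.87
eef_pos: [300.0, 515.2, 255.1]
tool_rot: [3.14, -0.001, 2.801]
force: [0.3, 0.5, 0.0]
width: 85.4
gripper_force: 0.0
[[325.2, 0.0, 279.3], [0.0, 325.2, 209.8], [0.0, 0.0, 1.0]] [[0.33, -0.91, -0.24, 239.86], [0.94, 0.32, 0.08, 537.31], [0.0, -0.26, 0.97, 398.08], [0.0, 0.0, 0.0, 1.0]]
3.9167 [298.96723369 515.78479409 254.74824662] [ 3.14063424e+00 -1.38587288e-03  2.80308634e+00]
packing_thin []
packing_middle [([338.4, 187.2], 0.7), ([327.4, 233.0], 0.3)]
packing_thick [([328.6, 232.8], 0.61)]
```

```bash
python3 -m crank '[[[-0.5,-0.3,-0.15,0],[-0.9,-0.53,-0.15,0],[-0.9,-0.53,-0.15,0],[-0.9,-0.53,-0.15,0],[-0.9,-0.53,-0.15,0],[-0.9,-0.53,-0.15,0],[-0.9,-0.53,-0.15,0],[-0.9,-0.53,-0.15,0],[-0.9,-0.53,-0.15,0],[-0.9,-0.53,-0.15,0],[-0.9,-0.53,-0.15,0],[-0.7,-0.4,-0.15,0]]]' |sed -n 2,3p; python3 -m crank '[[[0,0,0,0],[0,0,0,0]]]'|sed -n 2,3p
python3 wr.py w2 packing_thin packing_middle packing_thick
```

```text
eef_pos: [492.2, 285.1, 300.1]
tool_rot: [-3.141, 0.001, 2.8]
eef_pos: [491.6, 286.3, 299.9]
tool_rot: [-3.141, 0.001, 2.799]
[[325.2, 0.0, 279.3], [0.0, 325.2, 209.8], [0.0, 0.0, 1.0]] [[0.34, -0.91, -0.24, 431.4], [0.94, 0.33, 0.09, 308.93], [0.0, -0.26, 0.97, 442.85], [0.0, 0.0, 0.0, 1.0]]
5.2833 [490.50490818 287.79624468 299.69137019] [ 3.14153602e+00 -5.96700374e-04  2.80127490e+00]
packing_thin [([195.5, 221.6], 0.95)]
packing_middle [([165.0, 289.0], 0.64)]
packing_thick [([147.6, 342.0], 0.6)]
```

View pics/w2.png

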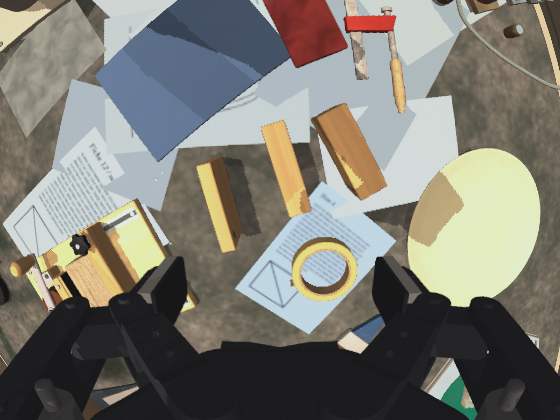

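```bash
sed -i 's/def fitbox(views,p0,l,w,h,z0):/def fitbox(views,p0,l,w,h,z0):\n    views=[v if len(v)==5 else (*v,False) for v in views]/; s/for K,E,m,ig in views/for K,E,m,ig,fi in views/; s/proj(K,E,box(p,l,w,h,z0))/proj(K,E,box(p,l,w,h,z0),fi)/' h.py
python3 - <<'E'
from h import *
import pickle
D=pickle.load(open("d.pkl","rb"))
im,K,E=cam("wrist")
g={"thin":(18,[497,207,0]),"middle":(28,[481,299,0]),"thick":(38,[486,377,.2])}
T={}
for n in g:
    r=ctrl.trace("wrist","packing_"+n);T[n]=r[0]["mask"];print(n,[(q["position"],q["confidence"],q["mask"].sum()) for q in r])
for n,(w,p) in g.items():
    v=(K,E,T[n],np.zeros((420,560),bool),True)
    Kt,Et,M,_=D["top"];t=(Kt,Et,M["packing_"+n],np.any([M[o] for o in M if o!="packing_"+n],0))
    print(n,np.round(fitbox([v],p,110,w,80,0),3),np.round(fitbox([v,t],p,110,w,80,0),3))
E
```

```text
thin [([202.7, 215.4], 0.67, np.int64(2403)), ([283.1, 84.4], 0.32, np.int64(1213))]
middle [([171.3, 287.3], 0.96, np.int64(2329)), ([287.3, 90.0], 0.64, np.int64(1230))]
thick [([155.2, 347.8], 0.97, np.int64(3617))]
thin [ 4.96343e+02  2.06471e+02 -1.08000e-01  1.43375e+02] [ 4.96645e+02  2.06415e+02 -1.06000e-01  2.07312e+02]
middle [ 4.80788e+02  3.00461e+02 -3.40000e-02  9.73750e+01] [ 4.80746e+02  3.00376e+02 -3.50000e-02  1.58125e+02]
thick [4.87298e+02 3.79363e+02 1.77000e-01 1.31688e+02] [4.87294e+02 3.79199e+02 1.82000e-01 2.17000e+02]
```

```bash
python3 -m crank '[[[-0.2,-0.5,0,0],[-0.36,-0.95,0,0],[-0.36,-0.95,0,0],[-0.36,-0.95,0,0],[-0.36,-0.95,0,0],[-0.36,-0.95,0,0],[-0.36,-0.95,0,0],[-0.36,-0.95,0,0],[-0.36,-0.95,0,0],[-0.36,-0.95,0,0],[-0.36,-0.95,0,0],[-0.36,-0.95,0,0]]]' |sed -n 2,3p; python3 -m crank '[[[-0.36,-0.95,0,0],[-0.36,-0.95,0,0],[-0.36,-0.95,0,0],[-0.3,-0.7,0,0],[0,0,0,-0.5],[0,0,0,-1],[0,0,0,-1],[0,0,0,-1],[0,0,0,-1],[0,0,0,-1],[0,0,0,-1],[0,0,0,-1]]]'|sed -n 2,3p
python3 -m crank '[[[0,0,0,-1],[0,0,0,-1],[0,0,0,-1],[0,0,0,-1],[0,0,0,-1],[0,0,0,-1],[0,0,0,-1],[0,0,0,-1],[0,0,0,-1],[0,0,0,-1],[0,0,0,-1],[0,0,0,-1]]]'|sed -n 2,3p
python3 -m crank '[[[0,0,0,-1],[0,0,0,-1],[0,0,0,-1],[0,0,0,-1],[0,0,0,-1],[0,0,0,-1],[0,0,0,-1],[0,0,0,-1],[0,0,0,-1],[0,0,0,-1],[0,0,0,-1],[0,0,0,-1]]]'|sed -n 2,3p
python3 -m crank '[[[0,0,0,-1],[0,0,0,-1],[0,0,0,-1],[0,0,0,-1],[0,0,0,-0.6],[0,0,0,0],[0,0,0,0]]]'|sed -n 1,3p
python3 wr.py w3 clamp_board lever_knob jaw fence oak_block
```

```text
eef_pos: [496.8, -6.9, 299.8]
tool_rot: [-3.141, 0.0, 2.801]
eef_pos: [499.7, -100.8, 299.7]
tool_rot: [-3.141, -0.0, -2.878]
eef_pos: [499.7, -100.9, 299.7]
tool_rot: [3.141, -0.001, -1.918]
eef_pos: [507.7, -58.9, 253.9]
tool_rot: [3.117, -0.058, -1.022]
clock: 10.22
eef_pos: [497.7, -14.0, 199.8]
tool_rot: [3.076, -0.116, -0.717]
[[325.2, 0.0, 279.3], [0.0, 325.2, 209.8], [0.0, 0.0, 1.0]] [[-0.66, 0.73, 0.15, 541.19], [-0.75, -0.66, -0.05, -37.79], [0.06, -0.14, 0.99, 349.04], [0.0, 0.0, 0.0, 1.0]]
10.2667 [498.18052151 -14.22145692 200.20293662] [ 3.0762132  -0.11657065 -0.71847873]
clamp_board []
lever_knob [([142.6, 404.9], 0.98)]
jaw [([89.4, 303.7], 0.72)]
fence [([174.2, 228.0], 0.88)]
oak_block [([156.7, 252.4], 0.8)]
```

View pics/w3.png

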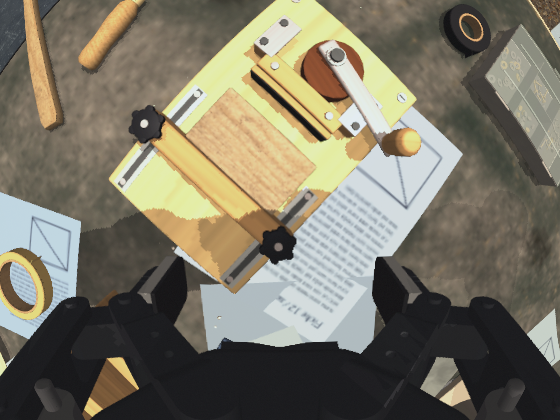

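```bash
python3 - <<'E'
from h import *
s=ctrl.read_state();print(s["qpos"].round(2) if hasattr(s["qpos"],"round") else s["qpos"])
im,K,E=cam("wrist");M={}
for n in["clamp_board","lever","jaw","fence","oak_block"]:
    r=ctrl.trace("wrist",n);M[n]=r[0]["mask"] if r else np.zeros((420,560),bool);print(n,[(q["position"],round(q["confidence"],2),q["mask"].sum()) for q in r])
dl=lambda ns:np.any([cv2.dilate(M[o].astype(np.uint8),np.ones((5,5)))>0 for o in ns],0)
f=np.zeros((420,560),bool);f[255:]=1
print("board",np.round(fitbox([(K,E,M["clamp_board"],dl(["lever","jaw","fence","oak_block"])|f,True)],[561,-63,.086],190,300,18,0),3))
B=fitbox([(K,E,M["oak_block"],dl(["lever","jaw","fence"]),True)],[554,-40,.05],110,62,35,18);print("block",np.round(B,3))
k=ctrl.place_of("wrist","lever_knob")[0]["position"]
print("knob",least_squares(lambda p:proj(K,E,[p[0],p[1],80],True)[0]-np.array(k)[::-1],[470,-150]).x)
for n,z in(("jaw",18),("fence",18)):
    k=ctrl.place_of("wrist",n)[0]["position"];print(n,least_squares(lambda p:proj(K,E,[p[0],p[1],z],True)[0]-np.array(k)[::-1],[470,-150]).x)
np.savez("w3.npz",K=K,E=E,**M)
# overlay
o=im[:,:,::-1].copy();m=cv2.Canny(M["clamp_board"].astype(np.uint8)*255,50,100);o[m>0]=(0,0,255);m=cv2.Canny(M["oak_block"].astype(np.uint8)*255,50,100);o[m>0]=(255,0,0);cv2.imwrite("pics/w3o.png",cv2.resize(o[0:300,90:480],None,fx=2,fy=2))
E
```

```text
[ 0.65  0.75 -1.25  1.99  0.95  1.14  2.94]
clamp_board [([116.6, 288.0], 0.96, np.int64(35100))]
lever [([90.2, 351.9], 0.82, np.int64(5066))]
jaw [([98.5, 295.4], 0.65, np.int64(3515))]
fence [([185.4, 214.0], 0.65, np.int64(6370))]
oak_block [([155.1, 248.4], 0.92, np.int64(7977))]
board [ 5.63404e+02 -6.24620e+01  9.20000e-02  1.34125e+03]
block [ 5.54448e+02 -4.03260e+01  8.70000e-02  9.60000e+01]
knob [ 471.22838555 -147.52665126]
jaw [ 569.09790795 -125.87085239]
fence [554.02440677  -5.93633739]
```

View pics/w3o.png

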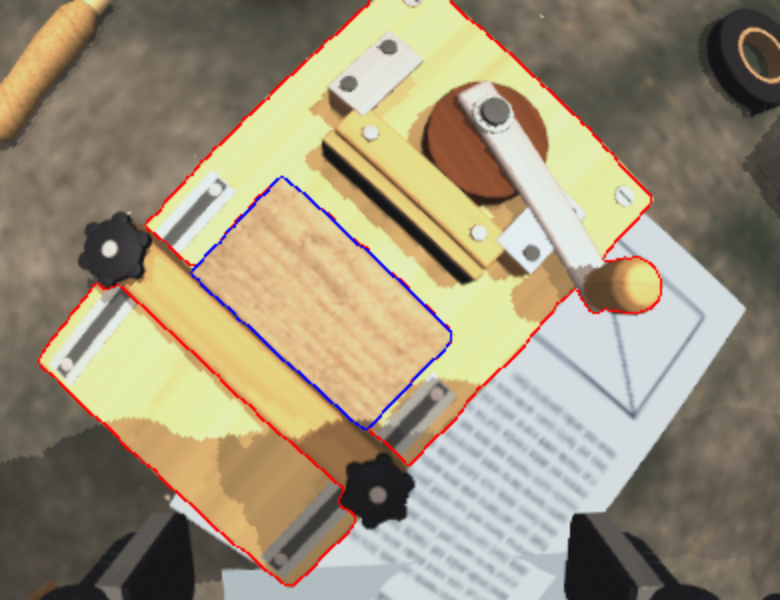

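```bash
for i in 1; do :; done
python3 -m crank '[[[0,0,0,1],[0,0,0,1],[0,0,0,1],[0,0,0,1],[0,0,0,1],[0,0,0,1],[0,0,0,1],[0,0,0,1],[0,0,0,1],[0,0,0,1],[0,0,0,1],[0,0,0,1]]]'|sed -n 2,3p
python3 -m crank '[[[0,0,0,1],[0,0,0,1],[0,0,0,1],[0,0,0,1],[0,0,0,1],[0,0,0,1],[0,0,0,1],[0,0,0,1],[0,0,0,1],[0,0,0,1],[0,0,0,1],[0,0,0,1]]]'|sed -n 2,3p
python3 - <<'E'
from h import *
s=ctrl.read_state();print(s["qpos"],s["eef_pos"],s["tool_rot"])
import h
ob=h.box
def box(p,l,w,h,z0):
    b=ob(p,l,w,h,z0);t=np.linspace(0,1,15)[:,None]
    return np.vstack([b[i]+t*(b[j]-b[i]) for i in range(8) for j in range(i)])
h.box=box
d=np.load("w3.npz");K,E=d["K"],d["E"];M=d
dl=lambda ns:np.any([cv2.dilate(M[o].astype(np.uint8),np.ones((5,5)))>0 for o in ns],0)
f=np.zeros((420,560),bool);f[292:]=1
print("board",np.round(fitbox([(K,E,M["clamp_board"],dl(["lever","jaw","fence","oak_block"])|f,True)],[561,-63,.086],190,300,18,0),3))
print("block",np.round(fitbox([(K,E,M["oak_block"],dl(["lever","jaw","fence"]),True)],[554,-40,.05],110,62,35,18),3))
E
```

```text
eef_pos: [497.8, -13.3, 199.9]
tool_rot: [-3.083, -0.119, -1.688]
eef_pos: [497.8, -13.2, 199.9]
tool_rot: [-3.01, -0.021, -2.645]
[ 0.41992551  0.5451696  -0.79038194  1.99526784  0.69478741  0.86712084
  1.28475812] [497.75842782 -13.19016102 199.89434751] [-3.01047578 -0.02071882 -2.64517363]
board [ 5.61510e+02 -6.32730e+01  9.00000e-02  7.84438e+02]
block [ 5.54155e+02 -3.99850e+01  9.10000e-02  9.82500e+01]
```

```bash
cat > st.py <<'E'
from h import *
from scipy.spatial.transform import Rotation as Ro
s=ctrl.read_state();R=Ro.from_euler("xyz",s["tool_rot"]).as_matrix()
print(round(s["clock"],2),"q",np.round(s["qpos"],2),"p",np.round(s["eef_pos"],1),"z",R[:,2].round(3),"yaw",round(s["tool_rot"][2],3),"F",np.round(s["force"],1),"w",round(s["width"],1),round(s["gripper_force"],1))
E
python3 -m crank '[[[0,0,-0.5,1],[0,0,-0.5,1],[0,0,-0.5,1],[0,0,-0.5,1],[0,0,-0.5,1],[0,0,-0.5,1],[0,0,-0.5,1],[0,0,-0.5,1],[0,0,-0.5,1],[0,0,0,1],[0,0,0,1],[0,0,0,1]]]'|sed -n 2,3p
python3 -m crank '[[[0,0,0,1],[0,0,0,1],[0,0,0,1],[0,0,0,1],[0,0,0,1],[0,0,0,1],[0,0,0,1],[0,0,0,1],[0,0,0,1],[0,0,0,1],[0,0,0,1],[0,0,0,1]]]'|sed -n 2,3p
python3 st.py
python3 -m crank '[[[0,0,0,1],[0,0,0,1],[0,0,0,1],[0,0,0,1],[0,0,0,1],[0,0,0,1],[0,0,0,1],[0,0,0,1],[0,0,0,1],[0,0,0,1],[0,0,0,1],[0,0,0,1]]]'|sed -n 2,3p
python3 st.py
```

```text
eef_pos: [492.8, 0.9, 311.7]
tool_rot: [-3.049, 0.096, 2.684]
eef_pos: [492.6, 1.0, 311.3]
tool_rot: [3.116, 0.13, 1.718]
14.97 q [ 0.18  0.32 -0.44  1.86  0.32  1.   -0.26] p [492.6   1.  311.3] z [ 0.044 -0.125 -0.991] yaw 1.718 F [-0.4 -0.2 -1.2] w 85.3 0.0
eef_pos: [492.6, 1.0, 311.3]
tool_rot: [3.02, 0.054, 0.756]
15.97 q [ 0.03  0.3  -0.24  1.87  0.24  0.98 -1.14] p [492.6   1.  311.3] z [ 0.044 -0.125 -0.991] yaw 0.756 F [-0.4  0.3  0.1] w 85.5 0.0
```

```bash

python3 -m crank '[[[0,0,0,1],[0,0,0,1],[0,0,0,1],[0,0,0,1],[0,0,0,1],[0,0,0,1],[0,0,0,1],[0,0,0,1],[0,0,0,1],[0,0,0,1],[0,0,0,1],[0,0,0,1]]]'|sed -n 2,3p
python3 -m crank '[[[0,0,0,1],[0,0,0,1],[0,0,0,1],[0,0,0,1],[0,0,0,1],[0,0,0,1],[0,0,0,1],[0,0,0,1],[0,0,0,1],[0,0,0,1]]]'|sed -n 2,3p
python3 st.py
python3 -m crank '[[[0,0,0,1],[0,0,0,1],[0,0,0,1],[0,0,0,1]]]'|sed -n 2,3p
python3 st.py
```

```text
eef_pos: [492.6, 1.0, 311.3]
tool_rot: [3.028, -0.068, -0.196]
eef_pos: [492.6, 1.0, 311.3]
tool_rot: [3.111, -0.129, -0.998]
17.8 q [-0.25  0.29  0.13  1.87  0.11  0.95 -2.76] p [492.6   1.  311.3] z [ 0.044 -0.125 -0.991] yaw -0.998 F [-0.1  0.4  1.2] w 85.6 0.0
eef_pos: [492.6, 0.6, 311.3]
tool_rot: [-3.129, -0.131, -1.321]
18.13 q [-0.5   0.32  0.47  1.88 -0.02  0.94 -2.94] p [492.6   0.6 311.3] z [ 0.044 -0.123 -0.991] yaw -1.321 F [ 0.3 -0.1 -0.2] w 85.4 0.0
```

```bash

python3 -m crank '[[[0,0,0,1],[0,0,0,1],[0,0,0,1],[0,0,0,1],[0,0,0,1]]]'|sed -n 2,3p
python3 st.py
python3 -m crank '[[[0,0,0,1],[0,0,0,1],[0,0,0,1],[0,0,0,1]]]'|sed -n 2,3p
python3 st.py
```

```text
eef_pos: [492.7, 1.6, 311.6]
tool_rot: [-3.078, -0.116, -1.723]
18.55 q [-0.9   0.48  1.12  1.89 -0.38  0.99 -2.93] p [492.7   1.6 311.6] z [ 0.045 -0.124 -0.991] yaw -1.723 F [-0.3  0.2 -0.3] w 85.3 0.0
eef_pos: [501.0, -9.2, 293.5]
tool_rot: [-3.058, -0.074, -2.015]
18.88 q [-0.91  0.64  1.32  1.9  -0.62  1.06 -2.94] p [501.   -9.2 293.5] z [ 0.043 -0.103 -0.994] yaw -2.015 F [ 0.9 -0.3  0.1] w 85.5 0.0
```

```bash

python3 -m crank '[[[0,0,-0.3,1],[0,0,-0.3,1],[0,0,-0.3,1],[0,0,-0.3,1]]]'|sed -n 2,3p
python3 st.py
python3 -m crank '[[[0,0,-0.3,1],[0,0,-0.3,1],[0,0,-0.3,1],[0,0,-0.3,1]]]'|sed -n 2,3p
python3 st.py
```

```text
eef_pos: [508.7, -59.4, 264.8]
tool_rot: [-3.068, 0.013, -2.272]
19.22 q [-0.74  0.7   1.32  1.93 -0.79  1.07 -2.94] p [508.7 -59.4 264.8] z [ 0.065 -0.038 -0.997] yaw -2.272 F [0.1 0.1 0.2] w 85.8 0.0
eef_pos: [498.0, -101.9, 235.2]
tool_rot: [-3.095, 0.098, -2.529]
19.55 q [-0.6   0.74  1.32  2.01 -0.95  1.06 -2.94] p [ 498.  -101.9  235.2] z [ 0.107  0.018 -0.994] yaw -2.529 F [-0.1 -0.7 -0.3] w 85.4 0.0
```

```bash

python3 -m crank '[[[0,0,0,-1],[0,0,0,-1],[0,0,0,-1],[0,0,0,-1],[0,0,0,-1],[0,0,0,-1],[0,0,0,-1],[0,0,0,-1],[0,0,0,-1],[0,0,0,-1],[0,0,0,-1],[0,0,0,-1]]]'|sed -n 2,3p
python3 -m crank '[[[0,0,0,-1],[0,0,0,-1],[0,0,0,-1],[0,0,0,-1],[0,0,0,-1],[0,0,0,-1],[0,0,0,-1],[0,0,0,-1],[0,0,0,-1],[0,0,0,-1],[0,0,0,-1],[0,0,0,-1]]]'|sed -n 2,3p
python3 -m crank '[[[0,0,0,-1],[0,0,0,-1],[0,0,0,-1],[0,0,0,-1],[0,0,0,-1],[0,0,0,-0.8]]]' -0.2|sed -n 2,3p
cat > kn.py <<'E'
from h import *
from scipy.spatial.transform import Rotation as Ro
s=ctrl.read_state()
im,K,E=cam("wrist");k=ctrl.place_of("wrist","lever_knob");print(k[0]["confidence"])
k=k[0]["position"];x=least_squares(lambda p:proj(K,E,[p[0],p[1],80],True)[0]-np.array(k)[::-1],[470,-150]).x
R=Ro.from_euler("xyz",s["tool_rot"]).as_matrix()
print("knob",x, "tool shift/25 to put TCP at z=61,offset so axis thru grasp pt:",end="")
g=np.array([*x,80.])+R[:,2]*19
print((R.T@(g-s["eef_pos"])/25).round(2),g.round(1))
E
python3 kn.py; python3 st.py
```

```text
eef_pos: [498.0, -101.2, 235.7]
tool_rot: [-3.035, 0.017, -1.563]
eef_pos: [498.0, -101.3, 235.7]
tool_rot: [-3.066, -0.077, -0.607]
eef_pos: [498.0, -101.3, 235.8]
tool_rot: [-3.109, -0.103, -0.142]
0.86
knob [ 469.62288674 -147.85809857] tool shift/25 to put TCP at z=61,offset so axis thru grasp pt:[-1.49  2.2   6.8 ] [ 471.6 -147.5   61.1]
22.15 q [-0.3   0.45  0.67  2.   -0.49  0.74 -1.05] p [ 498.  -101.4  235.9] z [ 0.107  0.018 -0.994] yaw -0.146 F [ 0.8 -0.2  0.5] w 51.1 0.0
```

```bash

python3 -m crank '[[[-0.4,0.6,0.3,0],[-0.6,0.9,0.5,0],[-0.49,0.7,0.6,0],[0,0,0.8,0],[0,0,0.8,0],[0,0,0.8,0],[0,0,0.8,0],[0,0,0.8,0],[0,0,0.6,0],[0,0,0.4,0],[0,0,0.15,0],[0,0,0,0]]]'|sed -n 2,4p
python3 -m crank '[[[0,0,0,0],[0,0,0,0],[0,0,0,0]]]' 0.2
python3 st.py
```

```text
eef_pos: [470.6, -147.8, 66.7]
tool_rot: [-3.108, -0.102, -0.148]
force: [0.1, 0.0, -0.1]
clock: 23.4
eef_pos: [471.4, -148.1, 68.2]
tool_rot: [-3.109, -0.105, -0.147]
force: [0.6, 0.7, -0.6]
width: 34.2
gripper_force: 0.0
23.4 q [ 0.09  0.68  0.29  2.18 -0.84  0.31 -0.6 ] p [ 471.4 -148.1   68.2] z [ 0.108  0.017 -0.994] yaw -0.147 F [ 0.6  0.7 -0.6] w 34.2 0.0
```

```bash

python3 -m crank '[[[0.013,0.32,0,-1],[0.013,0.32,0,-1],[0.013,0.32,0.01,-1],[0.013,0.32,0.01,-1],[0.013,0.32,0.01,-1],[0.013,0.32,0.01,-1],[0.013,0.32,0.02,-1],[0.013,0.32,0.02,-1],[0.013,0.32,0.02,-1],[0.013,0.32,0.02,-1],[0.013,0.32,0.02,-1],[0.013,0.32,0.02,-1]]]'|sed -n 2,6p
python3 st.py
```

```text
eef_pos: [499.8, -233.7, 65.4]
tool_rot: [3.08, -0.085, 0.822]
force: [-3.1, 2.3, 3.8]
width: 33.8
gripper_force: 2.3
24.4 q [ 0.35  0.71  0.12  2.01 -0.4   0.37  0.05] p [ 499.8 -233.7   65.4] z [ 0.103  0.02  -0.994] yaw 0.822 F [-3.1  2.3  3.8] w 33.8 2.3
```

```bash

python3 -m crank '[[[0.013,0.32,0.02,-1],[0.013,0.32,0.02,-1],[0.013,0.32,0.03,-1],[0.013,0.32,0.03,-1],[0.013,0.32,0.03,-1],[0.013,0.32,0.03,-1],[0.013,0.32,0.03,-1],[0.013,0.32,0.03,-1],[0.013,0.32,0.03,-1],[0.013,0.32,0.03,-1]]]'|sed -n 2,6p
python3 -m crank '[[[0,0.12,0,-0.3],[0,0.1,0,0]]]'|sed -n 2,6p
python3 kn.py;python3 st.py
```

```text
eef_pos: [572.8, -262.7, 65.7]
tool_rot: [3.039, -0.012, 1.618]
force: [-5.1, -0.6, 2.0]
width: 34.3
gripper_force: 2.2
eef_pos: [578.9, -262.8, 66.0]
tool_rot: [3.037, -0.01, 1.638]
force: [-4.3, -2.3, -0.5]
width: 34.4
gripper_force: 2.2
0.77
knob [ 575.83139752 -262.83356159] tool shift/25 to put TCP at z=61,offset so axis thru grasp pt:[ 0.01 -0.06  0.19] [ 577.8 -262.5   61.1]
25.5 q [ 0.44  0.78 -0.04  1.77 -0.07  0.5   0.53] p [ 579.5 -262.8   66. ] z [ 0.105  0.016 -0.994] yaw 1.637 F [-2.9 -1.8 -1. ] w 34.2 1.9
```

```bash

python3 -m crank '[[[0,0.12,0,0],[0,0,0,0],[0,0,0,0]]]'|sed -n 2,6p
python3 -m crank '[[[0,-0.12,0,0],[0,0,-0.4,0],[0,0,-0.8,0],[0,0,-0.95,0],[0,0,-0.95,0],[0,0,-0.95,0],[0.5,0,-0.95,0],[0.95,-0.08,-0.5,0],[0.95,-0.08,0,0],[0.95,-0.08,0,0],[0.95,-0.08,0,0],[0.95,-0.08,0,0]]]' -1|sed -n 2,3p
python3 -m crank '[[[0.95,-0.08,0,0],[0.95,-0.08,0,0],[0.95,-0.08,0,0],[0.95,-0.08,0,0],[0.95,-0.08,0,0],[0.95,-0.08,0,0],[0.95,-0.08,0,0],[0.95,-0.08,0,0],[0.95,-0.08,0,0],[0.95,-0.08,0,0],[0.95,-0.08,0,0],[0.95,-0.08,0,0]]]'|sed -n 2,3p
python3 -m crank '[[[0.95,-0.08,0,0],[0.95,-0.08,0,0],[0.95,-0.08,0,0],[0.95,-0.08,0,0],[0.95,-0.08,0,0],[0.95,-0.08,0,0],[0.5,-0.08,0,0],[0,0,0,-0.8],[0,0,0,-1],[0,0,0,-1],[0,0,0,-1],[0,0,0,-1]]]'|sed -n 2,3p
python3 st.py
```

```text
eef_pos: [582.8, -262.3, 66.3]
tool_rot: [3.035, -0.01, 1.638]
force: [-3.6, -2.1, -1.9]
width: 34.3
gripper_force: 2.1
eef_pos: [548.1, -132.1, 204.8]
tool_rot: [3.03, -0.01, 1.64]
eef_pos: [504.0, 151.2, 204.8]
tool_rot: [3.031, -0.012, 1.64]
eef_pos: [479.4, 302.7, 204.4]
tool_rot: [3.036, 0.031, 2.025]
28.75 q [-0.63  0.5  -0.02  1.88  0.1   0.67 -0.26] p [479.4 302.7 204.4] z [ 0.108  0.019 -0.994] yaw 2.025 F [-0.2 -0.2  0.6] w 85.4 0.0
```

```bash

python3 -m crank '[[[0,0,0,-1],[0,0,0,-1],[0,0,0,-1],[0,0,0,-1],[0,0,0,-1],[0,0,0,-1],[0,0,0,-1],[0,0,0,-1],[0,0,0,-1],[0,0,0,-1],[0,0,0,-1],[0,0,0,-1]]]' -0.4|sed -n 2,3p
python3 -m crank '[[[0,0,0,-1],[0,0,0,-1],[0,0,0,-1],[0,0,0,-1],[0,0,0,-0.2],[0,0,0,0]]]'|sed -n 2,3p
cat > pk.py <<'E'
from h import *
from scipy.spatial.transform import Rotation as Ro
s=ctrl.read_state();im,K,E=cam("wrist");r=ctrl.trace("wrist","packing_thick")
print([(q["position"],round(q["confidence"],2),q["mask"].sum()) for q in r])
f=np.zeros((420,560),bool);f[255:]=1
p=fitbox([(K,E,r[0]["mask"],f,True)],[487.3,379.2,.18],110,38,80,0);print(np.round(p,3))
cv2.imwrite("pics/w4.png",im[:,:,::-1])
p=np.array([487.3,379.2]) if p[3]>400 else np.array(p[:2])
R=Ro.from_euler("xyz",s["tool_rot"]).as_matrix()
g=np.array([*p,65.])+R[:,2]*19
print((R.T@(g-s["eef_pos"])/25).round(2),g.round(1))
E
python3 pk.py;python3 st.py
```

```text
eef_pos: [479.5, 302.5, 204.4]
tool_rot: [3.106, 0.104, 2.985]
eef_pos: [479.5, 302.3, 204.1]
tool_rot: [-3.141, 0.109, -2.966]
[([192.6, 354.6], 0.85, np.int64(6559))]
[4.87749e+02 3.78680e+02 1.70000e-01 2.24312e+02]
[-0.25  2.96  6.38] [489.8 379.   46.1]
30.35 q [-0.38  0.52 -0.38  1.87  0.37  0.72  0.76] p [479.4 302.3 203.9] z [ 0.107  0.018 -0.994] yaw -2.966 F [ 0.2 -1.  -0.2] w 59.9 0.0
```

```bash

python3 -m crank '[[[-0.1,0.7,0,0],[-0.1,0.9,0,0],[-0.05,0.9,0.4,0],[0,0.46,0.8,0],[0,0,0.9,0],[0,0,0.9,0],[0,0,0.9,0],[0,0,0.8,0],[0,0,0.7,0],[0,0,0.5,0],[0,0,0.3,0],[0,0,0.15,0]]]'|sed -n 2,4p
python3 -m crank '[[[0,0,0,0],[0,0,0,0]]]'|sed -n 2,4p;python3 st.py
```

```text
eef_pos: [489.1, 378.8, 45.3]
tool_rot: [-3.139, 0.108, -2.965]
force: [-0.1, 0.0, -0.2]
eef_pos: [489.6, 379.4, 46.8]
tool_rot: [-3.14, 0.109, -2.965]
force: [0.9, 0.9, -0.5]
31.52 q [-0.59  0.8  -0.24  1.83  0.52  0.48  0.54] p [489.6 379.4  46.8] z [ 0.107  0.018 -0.994] yaw -2.965 F [ 0.9  0.9 -0.5] w 59.3 0.0
```

```bash

python3 -m crank '[[[0,0,0,0],[0,0,0,0],[0,0,0,0],[0,0,0,0],[0,0,0,0],[0,0,0,0]]]' 1|sed -n 2,6p
python3 -m crank '[[[0,0,-0.2,0],[0,0,-0.5,0],[0,0,-0.8,0],[0,0,-0.8,0],[0,0,-0.8,0],[0,0,-0.8,0],[0,0,-0.8,0],[0,0,-0.3,0],[0,0,0,0]]]'|sed -n 2,6p;python3 st.py
python3 - <<'E'
from h import *
im,K,E=cam("wrist");cv2.imwrite("pics/w5.png",im[:,:,::-1])
E
```

```text
eef_pos: [489.8, 379.2, 47.3]
tool_rot: [-3.14, 0.11, -2.965]
force: [-1.3, -0.9, 5.8]
width: 37.1
gripper_force: 60.5
eef_pos: [476.5, 377.7, 172.9]
tool_rot: [3.141, 0.112, -2.964]
force: [0.2, 1.1, -2.1]
width: 37.6
gripper_force: 60.7
32.77 q [-0.52  0.61 -0.35  1.79  0.41  0.72  0.64] p [476.5 377.7 172.9] z [ 0.11   0.02  -0.994] yaw -2.964 F [ 0.2  1.1 -2.1] w 37.6 60.7
```

View pics/w5.png

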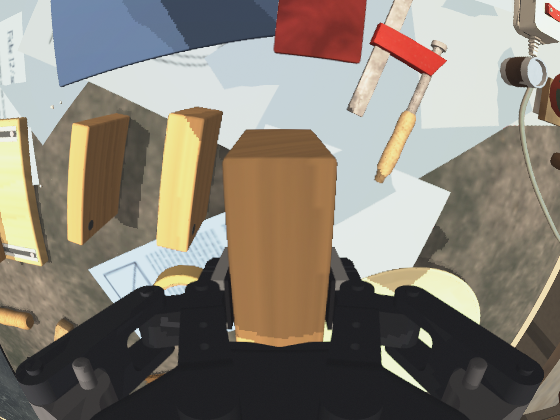

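```bash

python3 -m crank '[[[-0.05,-0.4,0,0.54],[-0.07,-0.8,0,0.54],[-0.07,-0.95,0,0],[-0.07,-0.95,0,0],[-0.07,-0.95,0,0],[-0.07,-0.95,0,0],[-0.07,-0.95,0,0],[-0.07,-0.95,0,0],[-0.07,-0.95,0,0],[-0.07,-0.95,0,0],[-0.07,-0.95,0,0],[-0.07,-0.95,0,0]]]' |sed -n 2,6p
python3 -m crank '[[[-0.07,-0.95,0,0],[-0.07,-0.95,0,0],[-0.07,-0.95,0,0],[-0.07,-0.95,0,0],[-0.07,-0.95,0,0],[-0.07,-0.95,0,0],[-0.07,-0.95,0,0],[-0.07,-0.7,0,0],[-0.05,-0.3,0,0],[0,0,0,0],[0,0,0,0]]]'|sed -n 2,6p;python3 st.py
python3 - <<'E'
from h import *
im,K,E=cam("wrist");cv2.imwrite("pics/w6.png",im[:,:,::-1])
o=im[:,:,::-1].copy()
c,s=np.cos(.09),np.sin(.09);W=lambda x,y,z:[561.5+c*x-s*y,-63.3+s*x+c*y,z]
for y,z,col in((-7.4,53,(255,0,0)),(-49,47,(0,0,255))):
    P=proj(K,E,[W(x,y,z) for x in np.linspace(-55,55,12)],True)
    cv2.polylines(o,[np.round(P).astype(np.int32)],False,col,1)
cv2.imwrite("pics/w6o.png",cv2.resize(o[:300,130:430],None,fx=2,fy=2))
E
```

```text
eef_pos: [521.3, 110.1, 169.3]
tool_rot: [3.135, 0.105, -3.054]
force: [-0.1, -0.8, -2.9]
width: 37.1
gripper_force: 60.7
eef_pos: [554.0, -76.0, 170.2]
tool_rot: [3.133, 0.106, -3.052]
force: [-0.3, 1.3, -3.5]
width: 37.1
gripper_force: 60.7
34.73 q [ 0.41  0.57 -0.45  1.93  0.37  0.62  1.4 ] p [554.  -76.  170.2] z [ 0.105  0.018 -0.994] yaw -3.052 F [-0.3  1.3 -3.5] w 37.1 60.7
```

View pics/w6o.png

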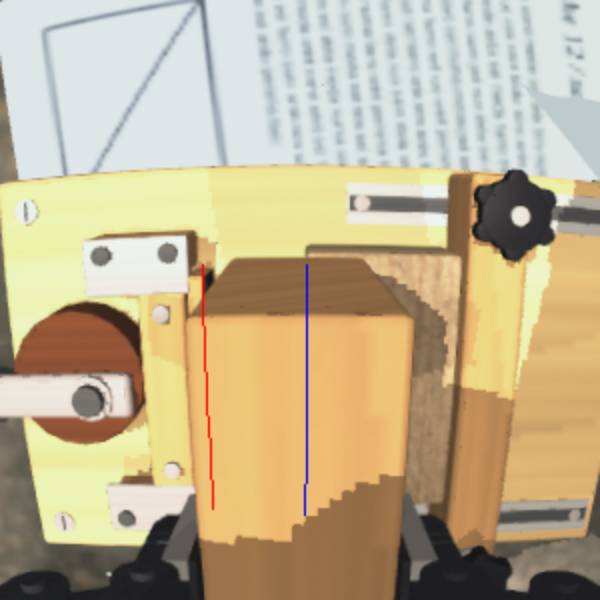

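```bash
python3 - <<'E'
import cv2
a=cv2.imread("pics/w6.png")[110:165,190:300];cv2.imwrite("pics/w6z.png",cv2.resize(a,None,fx=7,fy=7,interpolation=cv2.INTER_NEAREST))
E
```

```text
(no output)
```

View pics/w6z.png

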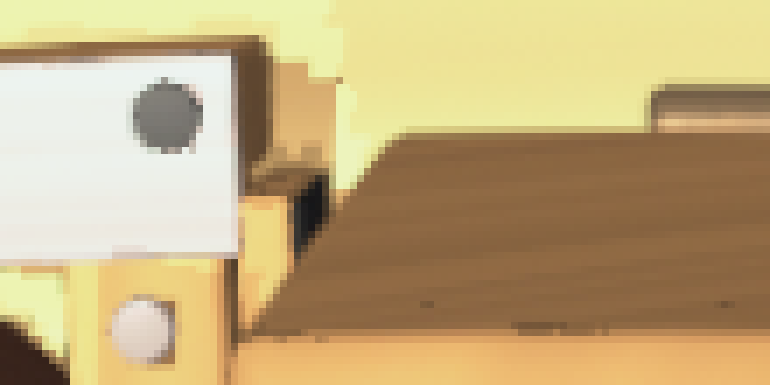

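```bash

python3 -m crank '[[[0.02,-0.4,0,0],[0,-0.28,0.3,0],[0,0,0.7,0],[0,0,0.8,0],[0,0,0.5,0],[0,0,0.2,0],[0,0,0,0],[0,0,0,0]]]' |sed -n 2,6p
python3 st.py
```

```text
eef_pos: [562.6, -92.3, 108.7]
tool_rot: [3.134, 0.108, -3.051]
force: [-0.1, 0.9, -3.1]
width: 37.4
gripper_force: 60.7
35.45 q [ 0.38  0.67 -0.38  1.95  0.44  0.5   1.37] p [562.6 -92.3 108.7] z [ 0.107  0.017 -0.994] yaw -3.051 F [-0.1  0.9 -3.1] w 37.4 60.7
```

```bash

python3 -m crank '[[[0,0.02,0.25,0],[0,0,0.25,0],[0,0,0.25,0],[0,0,0.25,0],[0,0,0,0]]]' |sed -n 2,4p
python3 -m crank '[[[0,0,0.2,0],[0,0,0.2,0],[0,0,0,0]]]' |sed -n 2,4p
python3 st.py
```

```text
eef_pos: [564.4, -91.4, 82.5]
tool_rot: [3.134, 0.106, -3.051]
force: [-0.4, -0.0, -3.1]
eef_pos: [565.8, -91.1, 73.0]
tool_rot: [3.134, 0.107, -3.051]
force: [-0.4, 0.5, -2.6]
36.12 q [ 0.35  0.73 -0.33  1.96  0.48  0.42  1.34] p [565.8 -91.1  73. ] z [ 0.105  0.017 -0.994] yaw -3.051 F [-0.4  0.5 -2.6] w 36.9 60.7
```

```bash

python3 -m crank '[[[0,0,0.15,0],[0,0,0.12,0],[0,0,0,0]]]' |sed -n 2,4p
python3 -m crank '[[[0,0,0.04,0],[0,0,0,0]]]' |sed -n 2,4p
python3 st.py
```

```text
eef_pos: [566.7, -91.1, 66.6]
tool_rot: [3.134, 0.107, -3.051]
force: [-1.1, -1.1, -3.1]
eef_pos: [567.0, -91.1, 66.1]
tool_rot: [3.134, 0.108, -3.051]
force: [-0.8, 0.8, -2.8]
36.53 q [ 0.34  0.74 -0.32  1.96  0.48  0.41  1.33] p [567.  -91.1  66.1] z [ 0.107  0.017 -0.994] yaw -3.051 F [-0.8  0.8 -2.8] w 37.0 60.7
```

```bash

python3 -m crank '[[[0,0,0.05,0],[0,0,0,0]]]' |sed -n 2,4p
python3 -m crank '[[[0,0,0.03,0],[0,0,0,0]]]' |sed -n 2,4p
```

```text
eef_pos: [567.3, -91.1, 65.3]
tool_rot: [3.134, 0.109, -3.051]
force: [0.8, 0.1, -0.1]
eef_pos: [567.3, -91.2, 65.2]
tool_rot: [3.135, 0.109, -3.051]
force: [-3.3, -0.6, 7.3]
```

```bash

python3 -m crank '[[[0,0,0,0],[0,0,0,0],[0,0,0,0],[0,0,0,0]]]' -0.4|sed -n 2,6p
python3 -m crank '[[[0,0,-0.2,0],[0,0,-0.5,0],[0,0,-0.8,0],[0,0,-0.9,0],[0,0,-0.9,0],[0,0,-0.7,0],[0,-0.5,0,0],[0,-0.95,0,0],[0,-0.95,0,0],[0,-0.95,0,0],[0,-0.95,0,0],[0,-0.95,0,0]]]'|sed -n 2,6p
python3 -m crank '[[[0,-0.95,0,0.2],[0,-0.6,0,0.8],[0,0,0,1],[0,0,0,1],[0,0,0,1],[0,0,0,1],[0,0,0,1],[0,0,0,1],[0,0,0,1],[0,0,0,1],[0,0,0,1],[0,0,0,1]]]' -0.2|sed -n 2,3p
python3 -m crank '[[[0,0,0,1],[0,0,0,1],[0,0,0,1],[0,0,0,1],[0,0,0,1],[0,0,0,1],[0,0,0,1],[0,0,0,1],[0,0,0,0.9],[0,0,0,0]]]' |sed -n 2,3p
sed -i 's/\[470,-150\]/[575,-262]/' kn.py; python3 kn.py; python3 st.py
python3 - <<'E'
from h import *
im,K,E=cam("wrist");cv2.imwrite("pics/w7.png",im[:,:,::-1])
E
```

```text
eef_pos: [567.4, -91.0, 64.2]
tool_rot: [3.134, 0.108, -3.051]
force: [-0.4, 0.3, -0.1]
width: 60.0
gripper_force: 0.0
eef_pos: [567.9, -225.5, 161.9]
tool_rot: [3.134, 0.107, -3.052]
force: [0.9, -0.1, 0.3]
width: 59.9
gripper_force: 0.0
eef_pos: [571.5, -262.0, 161.8]
tool_rot: [3.053, 0.062, 2.343]
eef_pos: [571.6, -261.9, 161.9]
tool_rot: [3.034, -0.01, 1.637]
0.93
knob [ 579.03164619 -263.29371145] tool shift/25 to put TCP at z=61,offset so axis thru grasp pt:[-0.11 -0.06  4.05] [ 581.  -263.    61.1]
40.13 q [ 0.45  0.64 -0.05  1.74 -0.05  0.68  0.52] p [ 571.6 -261.9  162. ] z [ 0.106  0.017 -0.994] yaw 1.642 F [ 0.1  1.5 -0.5] w 51.5 0.0
```

View pics/w7.png

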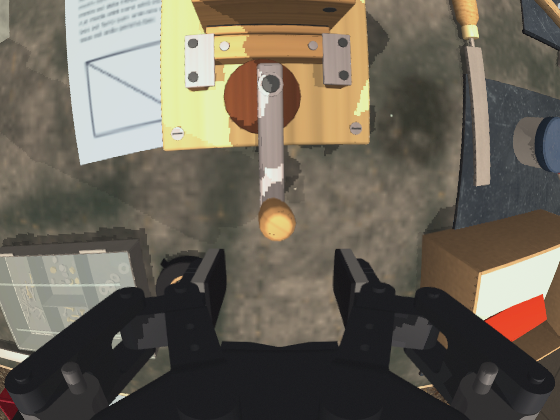

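```bash

python3 -m crank '[[[-0.1,-0.05,0.4,0],[0,0,0.8,0],[0,0,0.9,0],[0,0,0.8,0],[0,0,0.5,0],[0,0,0.3,0],[0,0,0.1,0],[0,0,0,0]]]'|sed -n 2,4p
python3 -m crank '[[[0,0,0,0],[0,0,0,0],[0,0,0,0]]]' 0.2|sed -n 2,6p
python3 -m crank '[[[0.013,-0.32,-0.02,1],[0.013,-0.32,-0.02,1],[0.013,-0.32,-0.02,1],[0.013,-0.32,-0.02,1],[0.013,-0.32,-0.02,1],[0,0,0,0]]]'|sed -n 2,6p
python3 st.py
```

```text
eef_pos: [580.8, -263.1, 67.3]
tool_rot: [3.034, -0.01, 1.641]
force: [-1.1, 0.1, -0.2]
eef_pos: [581.5, -263.4, 68.8]
tool_rot: [3.032, -0.009, 1.641]
force: [-0.5, -0.0, 0.3]
width: 34.2
gripper_force: 0.0
eef_pos: [543.2, -259.0, 68.1]
tool_rot: [3.04, -0.05, 1.241]
force: [1.3, -0.9, 2.1]
width: 34.2
gripper_force: 1.3
41.6 q [ 0.41  0.74  0.03  1.88 -0.2   0.43  0.28] p [ 543.2 -259.    68.1] z [ 0.112  0.014 -0.994] yaw 1.241 F [ 1.3 -0.9  2.1] w 34.2 1.3
```

```bash

python3 -m crank '[[[0.013,-0.32,-0.01,1],[0,0,0,0]]]'|sed -n 2,6p
python3 -m crank '[[[0.013,-0.32,-0.01,1],[0,0,0,0]]]'|sed -n 2,6p
python3 -m crank '[[[0.013,-0.32,-0.01,1],[0,0,0,0]]]'|sed -n 2,6p
python3 -m crank '[[[0.013,-0.32,-0.01,1],[0,0,0,0]]]'|sed -n 2,6p
python3 st.py
```

```text
eef_pos: [535.7, -256.2, 67.1]
tool_rot: [3.045, -0.058, 1.163]
force: [3.0, -1.1, 3.9]
width: 34.1
gripper_force: 1.9
eef_pos: [528.1, -252.6, 66.3]
tool_rot: [3.051, -0.065, 1.084]
force: [2.5, -2.7, 3.3]
width: 34.4
gripper_force: 1.9
eef_pos: [521.0, -248.5, 65.6]
tool_rot: [3.057, -0.072, 1.005]
force: [3.9, -3.1, 2.7]
width: 34.0
gripper_force: 2.0
eef_pos: [514.3, -243.9, 65.0]
tool_rot: [3.064, -0.078, 0.925]
force: [3.3, -2.9, 3.2]
width: 34.2
gripper_force: 2.3
42.27 q [ 0.37  0.72  0.09  1.97 -0.33  0.38  0.09] p [ 514.3 -243.9   65. ] z [ 0.109  0.015 -0.994] yaw 0.925 F [ 3.3 -2.9  3.2] w 34.2 2.3
```

```bash

python3 -m crank '[[[0.013,-0.32,-0.01,1],[0,0,0,0]]]'|sed -n 2,6p
python3 -m crank '[[[0.013,-0.32,-0.01,1],[0,0,0,0],[0,0,0,0]]]'|sed -n 2,6p
python3 kn.py; python3 st.py
python3 - <<'E'
from h import *
im,K,E=cam("wrist");cv2.imwrite("pics/w8.png",im[:,:,::-1])
E
```

```text
eef_pos: [508.1, -238.8, 64.6]
tool_rot: [3.071, -0.084, 0.846]
force: [2.6, -4.4, 4.1]
width: 34.0
gripper_force: 2.3
eef_pos: [502.2, -233.3, 64.1]
tool_rot: [3.078, -0.089, 0.768]
force: [2.5, -4.1, 4.2]
width: 34.1
gripper_force: 2.6
0.69
knob [ 503.34220098 -236.69724656] tool shift/25 to put TCP at z=61,offset so axis thru grasp pt:[-0.01  0.17  0.13] [ 505.4 -236.4   61.1]
42.78 q [ 0.34  0.71  0.12  2.01 -0.4   0.35 -0.01] p [ 502.3 -233.3   64.1] z [ 0.108  0.016 -0.994] yaw 0.767 F [ 3.7 -4.   3.5] w 33.9 2.7
```

View pics/w8.png

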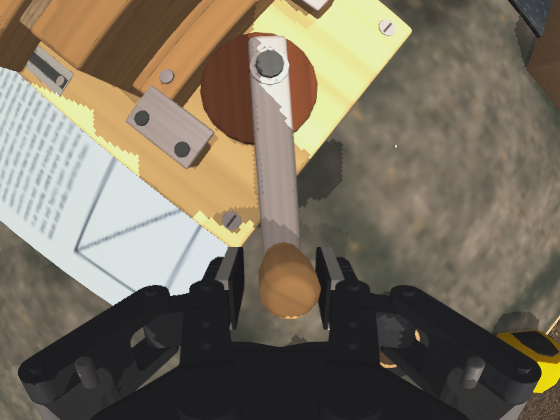

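```bash

python3 -m crank '[[[0,0,0,0],[0,0.16,0,0],[0,0,0,0],[0,0,0,0]]]' -0.2|sed -n 2,6p
python3 -m crank '[[[0,0,-0.3,0],[0,0,-0.7,0],[0,0,-0.9,0],[0,0,-0.9,0],[0,0,-0.9,0],[0,0,-0.5,0],[-0.5,0.5,0,0],[-0.7,0.7,0,0],[-0.5,0.5,0,0],[0,0,0,0],[0,0,0,0]]]'|sed -n 2,4p
sed -i 's/\[575,-262\]/[503,-237]/' kn.py; python3 kn.py
python3 - <<'E'
from h import *
X={}
for c in("scene","top"):
    im,K,E=cam(c);cv2.imwrite(f"pics/{c}9.png",im[:,:,::-1])
a=cv2.imread("pics/scene9.png")[180:300,220:370];cv2.imwrite("pics/s9z.png",cv2.resize(a,None,fx=5,fy=5,interpolation=cv2.INTER_CUBIC))
E
```

```text
eef_pos: [503.2, -234.2, 63.3]
tool_rot: [3.083, -0.089, 0.764]
force: [-1.1, 0.4, -1.5]
width: 51.5
gripper_force: 0.0
eef_pos: [490.7, -297.5, 167.3]
tool_rot: [3.081, -0.089, 0.761]
force: [-0.1, 0.9, -0.7]
0.63
knob [ 503.46134882 -239.02946604] tool shift/25 to put TCP at z=61,offset so axis thru grasp pt:[ 1.67 -1.56  4.33] [ 505.5 -238.7   61.1]
```

View pics/s9z.png

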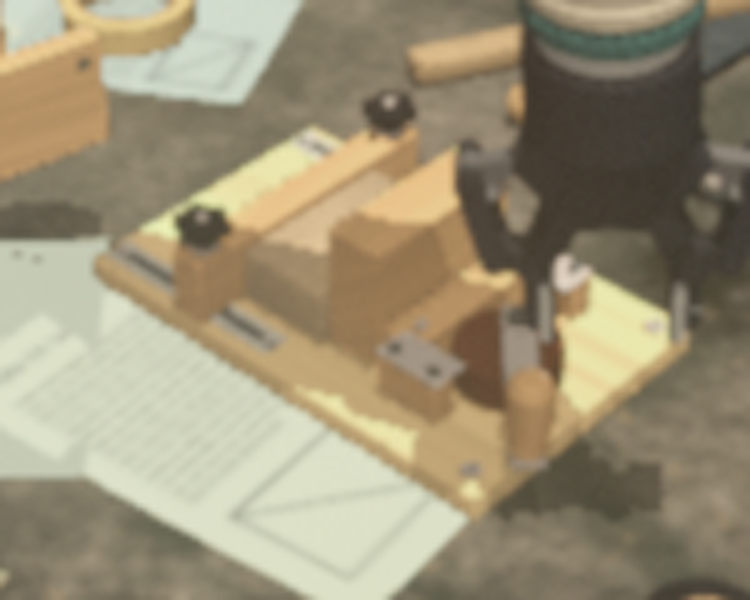

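```bash
python3 -c "
from cell import ctrl
print(ctrl.finish_job())"
```

```text
the job is handed in; nothing more can be done
None
```

I handed the job in at about 45 s with the thick (38 mm) packing piece standing upright between block and jaw, the lever closed to about 0.83 rad and everything released. I estimate 3.4 mm of grip travel from the measured gap, but did not measure the clamping force directly; no verdict came back.

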